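Change the work light's battery pack

TASK

The battery pack in the work light is flat: swap it with the charged pack, the one on the charger that shows green, setting the flat one down on free bench top on the way, so that the charged pack ends fully home in the light and the flat one fully home on the green charger. The retaining bracket over the light's pack has to come off first and goes back over the new pack, fully down, at the end. Keep the packs upright, and leave the pack on the red charger, the tin and the tape measure where they are.

Things in the scene. Friction and masses are not known exactly. Their poses are not given: they have to be found in the camera images.
- work_light: Fixed LED work light, yellow bumpers. Origin: dock centre at bench level. Dock as the chargers'. Lamp head at x +70..+102 mm, 145 wide, 112 high. Beside the pocket, at y -35 and +35 mm, slots for the bracket legs: 10 mm wide (y), 46 long (x, centred), floor 12 mm up; long pocket walls 5 mm thick, 21.5 high, outer walls 26. Light and chargers stand side by side in any order, yaw up to 0.35.
- charger_green: Fixed charger, dark grey, x -92..+66 mm, 106 wide, 26 high; lit green bar 50x11 mm at its -x end: its pack is charged. Origin: dock centre at bench level. Dock: pocket 102 mm long (x) x 50 wide (y), floor 8 mm above the bench, walls straight to 19 mm, then flared out 6 mm to 25 mm high (in the light only at the ends).
- charger_red: The same charger with a lit red bar: its pack is still charging and stays. The three stand ahead and to the right of the robot; to the left of them the bench, x 0.41 to 0.52 m, y +0.20 to +0.37 m, is always free at the start (z = 0), for setting things down.
- pack_blue: Battery pack, blue upper half, dark below, pale label on top; at the start in the work light under the bracket, flat. All packs: 96 mm long (x) x 44 wide (y) x 60 high, 0.2 to 0.4 kg, foot chamfered 3 mm; origin at the centre of the underside, z up; it rests on the dock floor, either way round. Taken from above across the 44 mm, above the dock's walls.
- pack_yellow: Battery pack, yellow upper half, charged; at the start on the charger with the green light. Size, origin and axes as pack_blue.
- pack_white: Battery pack, white upper half; on the charger with the red light, stays there. Size, origin and axes as pack_blue.
- retainer: Aluminium bracket over the light's pack: upside-down U, 74 mm wide (y), 40 long (x), legs 4 thick at y -35 and +35 mm, plate top at z 64; black grip on it 36 long (x), 12 thick (y), z 64 to 92. 0.12 kg. Origin: between the legs' lower ends, z up. Seated: legs on the slot floors, 12 mm above the light's origin, either way round; lift 65 mm to clear a pack. Stands on its legs on the bench.
- tin: Round white tin with dark blue lid, 66 mm across, 60 high, bystander between the robot and the three stations. Origin at the centre of its underside.
- tape_measure: Yellow and black tape measure standing on edge, 39x78x68 mm, bystander between the robot and the three stations. Origin at the centre of its underside.
Things that resemble listed ones, but are neither listed nor needed, are in the scene too. Leave any turquoise look-alike of the retainer alone.

How it is judged:
By the outcome, as a careful person would: the job done as asked, in the order asked, and still so for the second after the job is handed in, with the robot touching nothing.
It also fails if it takes over 128 s, if anything falls off the work surface, if the arm or the gripper's body presses on something with over 40 N, if the wrist force passes 120 N, or if a joint passes its speed limit or range.

ROBOT

A 6-joint arm with a two-finger parallel gripper is mounted at the origin on the work surface; the furniture and walls round the work are solid. World frame = base frame: x ahead of the robot, y to its left, z up, the work surface at z = 0. Lengths are in mm, angles in rad, forces in N, time in s.
With the tool pointing down it reaches from about 350 to 875 mm from the base axis. Payload 4.2 kg.
Tool frame: the origin (TCP) lies between the finger pads; the fingertips stand 14 mm ahead of it and the grasp point (between the pads) lies 5 mm behind it; z points along the fingers, y is the line along which they close (so a half turn about z gives the same grasp; the last joint's range is limited). The gripper opens to 85 mm and grips with 20 to 120 N. Pads are 22 mm wide; open, the fingers measure 114 mm over their backs; the gripper's body (76 mm by 85 mm) begins 54 mm behind the grasp point. The pads swing forward as they close: fully open they stand 13 mm farther back than shut.
Start: joints at [-0.903, 0.385, 0.008, 0, -1.194, -0.259], TCP at [248.456, -573.471, 245.312] pointing down, gripper open.
Joint ranges: [-3.14, 3.14], [-1.21, 2.06], [-1.07, 1.41], [-3.16, 2.05], [-2.99, -0.16], [-3.1, 3.1]. Speed limits (rad/s): [2.79, 2.79, 3.14, 3.14, 3.14, 3.14].

INTERFACE

Orientations are given as a unit quaternion [x, y, z, w].
In Python, from bench import * gives the robot as it stands.
- The arm moves only by the tool carry_out, never from a script. Its argument "motion" is a list of rows, each a list of 7 numbers: the turn, a rotation vector about the tool's x, y, z in rad, then the shift along the tool's x, y, z in mm, then the opening, from -1 (shut) to 1 (fully open), so that 0 is half open. A call has 1 to 5 rows; each row is the pose to reach, as a shift and turn from the pose commanded when the call began, along the tool's axes at that moment; what a row does not reach only later rows make up. A row lasts 1/8 s, in which the tool goes at most 62.5 mm and 10.7 degrees, less where a joint would pass 70% of its speed; a pose out of reach is approached as far as the arm can. A call with a gripper value outside its range is refused whole. The fingers move at their own pace and stop on an object; the grip force is fixed at half the most. Time passes only in rows, so rows that repeat a pose let the fingers close. It gives the time, the measured TCP pose, the force, the opening and the grip force at its end, in the units of the state.
- read_state(): the state, without advancing time (a new reading comes with each control period).
- get_image(name): name is "scene" or "top"; returns a dict with "color" (384x512x3 uint8, blue, green, red), "mtx" (3x3 intrinsics, pixels), "position" and "orientation" of the camera in the world. Camera axes: x right, y down, z forward; pixel columns grow to the right and rows downward; lengths in mm; the calibration is good to about 2 mm. A picture is of the moment at which its call begins. There is no depth.
- job_done(): hands the job in; it is judged then, once.
The state is a dict: "clock": time; "joints": joint angles; "joint_vel": joint speeds; "joint_efforts": joint torques, N m; "position": TCP position; "ee_rot": TCP orientation; "contact_force": force on the tool from outside, world axes, zero at the start; "wrist_torque": the same for the moment, N m; "gripper_width": finger opening in mm; "grasp_force": force on a finger pad.
Only numpy, scipy, OpenCV 4.12 (cv2) and the standard library are available. Lean on these libraries where they do the work, as an engineer would, in place of code of your own. Each camera call takes 0.05 s, during which the arm holds its last target. There are 200 camera calls.

## Working session

There is one attempt and no reset: what is moved stays moved. The work goes in short steps, Python scripts to look and compute and a tool call to move; the robot and the scene stay as the last step left them, time stands still between calls to the robot, and variables do not carry over. Pictures are saved under pics/ and viewed, at most 14 in all, crops included, and the job is handed in when it is done.

Besides the shell and the picture viewer there is one more tool, called after "Call:" by a JSON object that holds its "method" and its "body", one argument or row to a line. carry_out: Moves the arm, as the interface text tells. Its arguments: {"type":"object","properties":{"motion":{"type":"array"}},"required":["motion"]}

```bash
mkdir -p pics; ls
python3 - <<'E'
from bench import *
import cv2
s=read_state();print({k:s[k] for k in('clock','position','ee_rot','gripper_width','contact_force')})
for n in('scene','top'):
    g=get_image(n);cv2.imwrite(f'pics/{n}0.png',g['color']);print(n,g['mtx'],g['position'],g['orientation'])
E
```

```text
pics
{'clock': 0.0, 'position': array([ 248.2363963 , -572.98580801,  244.23208244]), 'ee_rot': array([-2.02884355e-01,  9.79202095e-01,  1.05909838e-03, -2.72980281e-04]), 'gripper_width': 85.55720637733994, 'contact_force': array([ 0.18009765, -0.88151713,  0.24496641])}
scene [[455.98019194   0.         253.86551041]
 [  0.         455.98019194 198.33773266]
 [  0.           0.           1.        ]] [  -35.40500465 -1100.94318463   654.47083306] [ 0.83690831 -0.19954539  0.13194438 -0.49229747]
top [[428.66478313   0.         261.40245428]
 [  0.         428.66478313 197.96900877]
 [  0.           0.           1.        ]] [ 382.94310538 -146.80407527 1092.82243279] [-0.70569377  0.70678581 -0.04137003  0.02717799]
```

View pics/top0.png

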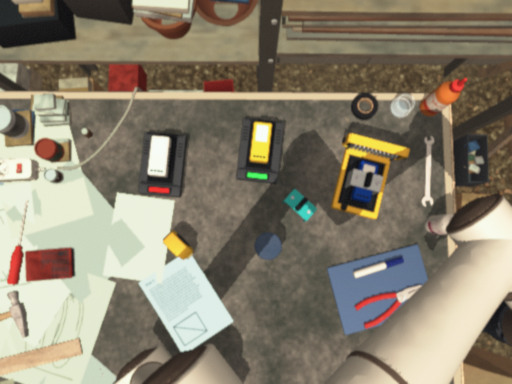

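View pics/scene0.png

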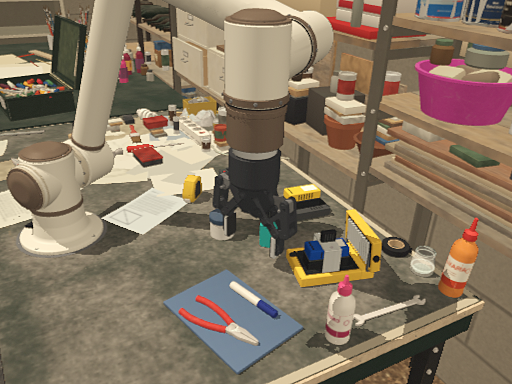

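The top view shows white pack/red charger at (160,160), yellow pack/green charger at (260,150), and the light with blue pack at (365,180). The turquoise decoy is at (300,205), the tin at (267,245) and the tape at (177,245). I'll zoom in on the stations next.

```bash
cat > h.py <<'E'
import numpy as np, cv2
from scipy.spatial.transform import Rotation as R
def ray(g,px,z):
    "pixels (N,2) -> world points on plane z"
    px=np.atleast_2d(np.float64(px)); d=np.c_[px,np.ones(len(px))]@np.linalg.inv(g['mtx']).T
    d=d@R.from_quat(g['orientation']).as_matrix().T; p=np.asarray(g['position'])
    return p+d*((z-p[2])/d[:,2:3])
def proj(g,X):
    q=(np.atleast_2d(X)-g['position'])@R.from_quat(g['orientation']).as_matrix()
    q=q@g['mtx'].T; return q[:,:2]/q[:,2:3]
def bylines(mask):
    c=max(cv2.findContours(mask.astype(np.uint8),cv2.RETR_EXTERNAL,cv2.CHAIN_APPROX_NONE)[0],key=cv2.contourArea)
    return c[:,0].astype(float)
E
python3 - <<'E'
from bench import *
from h import *
g=get_image('top');I=g['color']
np.save('pics/t0.npy',I)
a=cv2.resize(I[115:200,225:295],None,fx=5.5,fy=5.5,interpolation=cv2.INTER_CUBIC)
b=cv2.resize(I[125:225,325:415],None,fx=4.675,fy=4.675,interpolation=cv2.INTER_CUBIC)
b=b[:a.shape[0]];a=a[:b.shape[0]]
cv2.imwrite('pics/zoom0.png',np.hstack([a,b])[:, :800]); print(a.shape,b.shape)
h=cv2.cvtColor(I,cv2.COLOR_BGR2HSV)
for n,(lo,hi,x0,x1,z) in dict(yel=((20,110,120),(35,255,255),225,295,68),green=((50,120,120),(75,255,255),225,295,26),blue=((105,90,40),(125,255,255),325,400,68),bump=((20,110,120),(35,255,255),325,415,26)).items():
    m=cv2.inRange(h,lo,hi); m[:,:x0]=0;m[:,x1:]=0;m[:115]=0;m[230:]=0
    p=np.argwhere(m)[:,::-1]; r=cv2.minAreaRect(ray(g,p,z)[:,:2].astype(np.float32)); print(n,len(p),r)
E
```

```text
(468, 385, 3) (468, 421, 3)
yel 550 ((620.017822265625, -165.23818969726562), (46.40477752685547, 100.90347290039062), 83.51564025878906)
green 127 ((543.7703857421875, -157.3450469970703), (51.06911087036133, 15.980087280273438), 83.6282958984375)
blue 383 ((523.2433471679688, -417.8875732421875), (50.07321548461914, 102.50349426269531), 74.9413833618164)
bump 1090 ((552.4176025390625, -427.64434814453125), (148.4565887451172, 208.3920135498047), 65.6978988647461)
```

View pics/zoom0.png

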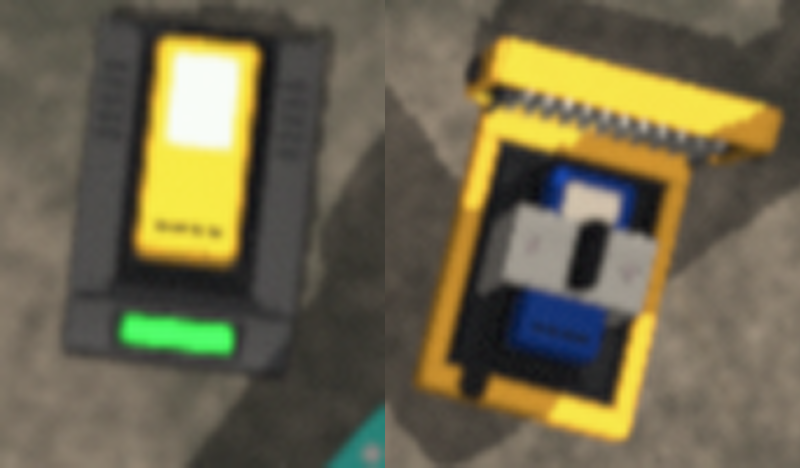

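The zoom shows the yellow pack centred at crop (198,150), the green bar at (178,333), and the bracket's black grip at (590,255), with the blue pack visible on either side of it.

```bash
cat >> h.py <<'E'
def plan(s,x,y,z,yaw):
    "row turn/shift in present tool axes for TCP at x,y,z, tool x along station -x (station yaw given)"
    A=R.from_quat(s['ee_rot']); t=yaw+np.pi
    B=R.from_matrix(np.c_[[np.cos(t),np.sin(t),0],[np.sin(t),-np.cos(t),0],[0,0,-1]])
    print('turn',(A.inv()*B).as_rotvec().round(3),'shift',A.inv().apply(np.array([x,y,z])-s['position']).round(1))
def show(s):
    A=R.from_quat(s['ee_rot']).as_matrix(); print('t',round(s['clock'],2),'pos',s['position'].round(1),'yaw',round(float(np.arctan2(-A[1,0],-A[0,0])),3),'F',s['contact_force'].round(1),'w',round(s['gripper_width'],1),'g',round(s['grasp_force'],1))
E
python3 - <<'E'
from bench import *
from h import *
g=get_image('top');I=g['color'];h=cv2.cvtColor(I,cv2.COLOR_BGR2HSV)
print('grip px->',ray(g,[369.9,179.5],104))
# black grip: dark px in a window
w=(I.max(2)<60)[172:190,363:376].astype(np.uint8)
print('dark cen',ray(g,np.argwhere(w)[:,::-1].mean(0)+[363,172],104),w.sum())
p=np.argwhere((h[...,1]<60)&(I.min(2)>100))[:,::-1]; p=p[(p[:,0]>345)&(p[:,0]<388)&(p[:,1]>165)&(p[:,1]<195)]
print('plate',cv2.minAreaRect(ray(g,p,76)[:,:2].astype(np.float32)),len(p))
# straight outer edges of light: left edge fit, via zoom corners (z=26)
c=np.array([[416,388],[628,438],[690,165],[482,115]])/4.675+[325-385/4.675,125]
print('light rim corners',ray(g,c,26)[:,:2].round(1))
plan(read_state(),522,-420,200,-.262)
E
```

```text
grip px-> [[ 522.41216606 -420.82138173  104.        ]]
dark cen [[ 522.5746171  -415.89952343  104.        ]] 72
plate ((530.9549560546875, -430.77581787109375), (92.85047912597656, 59.15787887573242), 73.90717315673828) 488
light rim corners [[ 461.4 -344.2]
 [ 434.5 -457.6]
 [ 582.6 -495.7]
 [ 610.  -382.9]]
turn [ 0.001 -0.001  0.671] shift [-312.    31.7   44.6]
```

Call:
{"method": "carry_out", "body": {
  "motion": [
    [0,0,0.15,-60,6,0,1],
    [0,0,0.3,-120,12,10,1],
    [0,0,0.45,-180,18,20,1],
    [0,0,0.6,-240,24,30,1],
    [0,0,0.67,-295,30,40,1]
  ]
}}

```text
clock: 0.82
position: [508.9, -427.4, 204.8]
ee_rot: [0.131, 0.991, 0.0, -0.0]
contact_force: [0.2, -0.4, 0.1]
gripper_width: 85.5
grasp_force: 0.0
```

Call:
{"method": "carry_out", "body": {
  "motion": [
    [0,0,0,0,0,0,1],
    [0,0,0,0,0,0,1]
  ]
}}

```text
clock: 1.08
position: [507.1, -428.5, 205.0]
ee_rot: [0.13, 0.992, 0.0, -0.0]
contact_force: [-0.3, -0.4, -0.1]
gripper_width: 85.2
grasp_force: 0.0
```

Run:
```python
from bench import *
from h import *
s=read_state();show(s)
plan(s,523,-420,150,-.26)
```

```text
t 1.07 pos [ 507.1 -428.5  205. ] yaw -0.26 F [-0.3 -0.4 -0.1] w 85.2 g 0.0
turn [ 0.    -0.001 -0.   ] shift [-13.2  12.3  55. ]
```

Call:
{"method": "carry_out", "body": {
  "motion": [
    [0,0,0,-13,12,40,0],
    [0,0,0,-13,12,80,0],
    [0,0,0,-13,12,100,0],
    [0,0,0,-13,12,108,0],
    [0,0,0,-13,12,108,0]
  ]
}}

```text
clock: 1.7
position: [522.3, -421.3, 97.8]
ee_rot: [0.131, 0.991, -0.0, 0.0]
contact_force: [0.3, 0.3, -1.0]
gripper_width: 42.9
grasp_force: 0.0
```

Call:
{"method": "carry_out", "body": {
  "motion": [
    [0,0,0,0,0,0,-1],
    [0,0,0,0,0,0,-1],
    [0,0,0,0,0,0,-1],
    [0,0,0,0,0,0,-1],
    [0,0,0,0,0,0,-1]
  ]
}}

```text
clock: 2.33
position: [523.5, -420.8, 98.7]
ee_rot: [0.13, 0.992, -0.001, 0.001]
contact_force: [-0.4, 2.0, 4.7]
gripper_width: 10.7
grasp_force: 62.7
```

Call:
{"method": "carry_out", "body": {
  "motion": [
    [0,0,0,0,0,-15,-1],
    [0,0,0,0,0,-35,-1],
    [0,0,0,0,0,-60,-1],
    [0,0,0,0,0,-90,-1],
    [0,0,0,0,0,-110,-1]
  ]
}}

```text
clock: 2.95
position: [523.0, -420.5, 209.0]
ee_rot: [0.13, 0.991, -0.0, 0.001]
contact_force: [0.1, -0.1, -1.9]
gripper_width: 10.3
grasp_force: 61.8
```

Run:
```python
from bench import *
from h import *
s=read_state();show(s)
plan(s,465,330,208,0)
g=get_image('top');cv2.imwrite('pics/t1.png',cv2.resize(g['color'][100:280,60:420],None,fx=2.2,fy=2.2))
```

```text
t 2.95 pos [ 523.  -420.5  209. ] yaw -0.261 F [ 0.1 -0.1 -1.9] w 10.3 g 61.8
turn [-0.     0.001 -0.261] shift [2.499e+02 7.100e+02 6.000e-01]
```

View pics/t1.png

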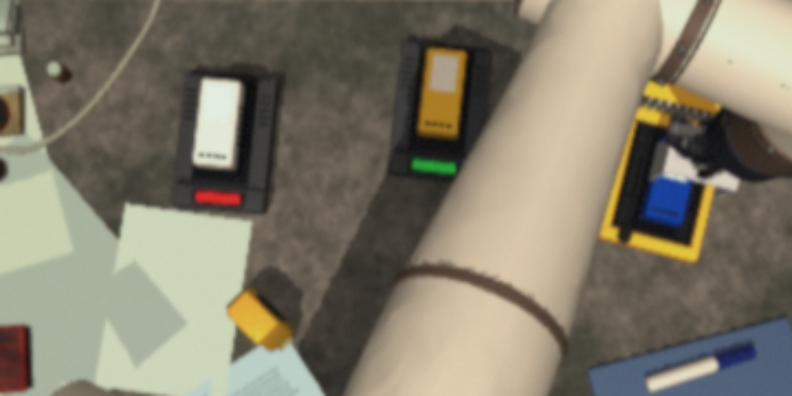

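Call:
{"method": "carry_out", "body": {
  "motion": [
    [0,0,0,19,54,0,-1],
    [0,0,0,38,108,0,-1],
    [0,0,0,57,162,0,-1],
    [0,0,0,76,216,0,-1],
    [0,0,0,95,270,0,-1]
  ]
}}

```text
clock: 3.62
position: [500.1, -133.2, 206.9]
ee_rot: [0.13, 0.991, 0.0, -0.0]
contact_force: [0.9, -0.7, -0.9]
gripper_width: 10.3
grasp_force: 61.8
```

Call:
{"method": "carry_out", "body": {
  "motion": [
    [0,0,0,19,54,0,-1],
    [0,0,0,38,108,0,-1],
    [0,0,0,57,162,0,-1],
    [0,0,0,76,216,0,-1],
    [0,0,0,95,270,0,-1]
  ]
}}

```text
clock: 4.25
position: [477.9, 152.0, 207.1]
ee_rot: [0.13, 0.991, -0.0, -0.0]
contact_force: [0.5, -0.9, -0.8]
gripper_width: 10.7
grasp_force: 61.8
```

Call:
{"method": "carry_out", "body": {
  "motion": [
    [0,0,-0.07,15,45,0,-1],
    [0,0,-0.14,30,90,0,-1],
    [0,0,-0.21,45,130,0,-1],
    [0,0,-0.26,60,170,0,-1],
    [0,0,-0.26,60,170,0,-1]
  ]
}}

```text
clock: 4.88
position: [464.0, 332.4, 206.4]
ee_rot: [-0.001, 1.0, -0.0, -0.0]
contact_force: [-0.4, -0.6, -2.3]
gripper_width: 10.5
grasp_force: 61.8
```

Run:
```python
from bench import *
from h import *
s=read_state();show(s)
plan(s,465,333,88,0)
```

```text
t 4.88 pos [464.  332.4 206.4] yaw 0.002 F [-0.4 -0.6 -2.3] w 10.5 g 61.8
turn [-0.    -0.001  0.002] shift [ -1.1   0.7 118.4]
```

Call:
{"method": "carry_out", "body": {
  "motion": [
    [0,0,0,0,0,45,-1],
    [0,0,0,0,0,90,-1],
    [0,0,0,0,0,110,-1],
    [0,0,0,0,0,117,-1],
    [0,0,0,0,0,119,-1]
  ]
}}

```text
clock: 5.5
position: [465.0, 329.8, 88.6]
ee_rot: [0.001, 1.0, 0.0, 0.0]
contact_force: [-0.0, 0.8, -1.1]
gripper_width: 10.4
grasp_force: 61.7
```

Call:
{"method": "carry_out", "body": {
  "motion": [
    [0,0,0,0,0,1,-1],
    [0,0,0,0,0,1,-1]
  ]
}}

```text
clock: 5.75
position: [465.0, 330.3, 88.2]
ee_rot: [0.001, 1.0, 0.001, 0.001]
contact_force: [-0.4, -0.5, -1.2]
gripper_width: 10.8
grasp_force: 61.7
```

Call:
{"method": "carry_out", "body": {
  "motion": [
    [0,0,0,0,0,1,-1],
    [0,0,0,0,0,1.5,-1],
    [0,0,0,0,0,1.5,-1]
  ]
}}

```text
clock: 6.12
position: [465.0, 330.5, 86.7]
ee_rot: [0.0, 1.0, 0.0, 0.001]
contact_force: [-1.1, 0.6, 4.6]
gripper_width: 10.7
grasp_force: 62.5
```

Call:
{"method": "carry_out", "body": {
  "motion": [
    [0,0,0,0,0,0,-0.3],
    [0,0,0,0,0,0,-0.3],
    [0,0,0,0,0,-20,-0.3],
    [0,0,0,0,0,-70,-0.3],
    [0,0,0,0,0,-120,0.5]
  ]
}}

```text
clock: 6.75
position: [464.5, 329.7, 206.5]
ee_rot: [0.001, 1.0, -0.001, -0.0]
contact_force: [0.0, 0.8, -0.5]
gripper_width: 46.6
grasp_force: 0.0
```

Run:
```python
from bench import *
from h import *
s=read_state();show(s)
plan(s,524,-420,207,-.26)
g=get_image('scene');cv2.imwrite('pics/s1.png',g['color'])
```

```text
t 6.75 pos [464.5 329.7 206.5] yaw -0.001 F [ 0.   0.8 -0.5] w 46.6 g 0.0
turn [-0.001 -0.001  0.259] shift [-6.030e+01 -7.496e+02  5.000e-01]
```

View pics/s1.png

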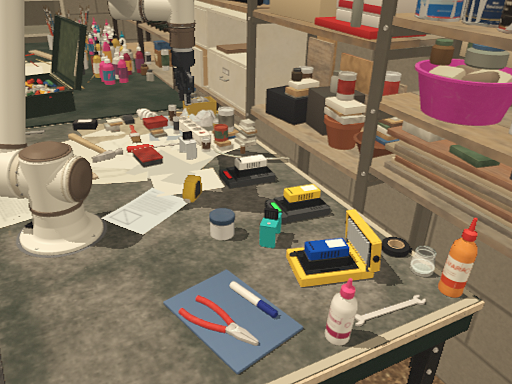

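The scene shows the bracket standing at (187,147), upright on its own, and the blue pack uncovered at (327,250). I'll measure the blue pack again now that nothing covers it.

Run:
```python
from bench import *
from h import *
g=get_image('top');I=g['color'];h=cv2.cvtColor(I,cv2.COLOR_BGR2HSV)
def q(m,z,x0,x1,y0,y1):
    m=m.copy();m[:,:x0]=0;m[:,x1:]=0;m[:y0]=0;m[y1:]=0
    p=np.argwhere(m)[:,::-1];return len(p),cv2.minAreaRect(ray(g,p,z)[:,:2].astype(np.float32))
b=cv2.inRange(h,(105,90,30),(125,255,255))
print(q(b,68,325,410,130,225))
print('retainer plate',q(((h[...,1]<60)&(I.min(2)>120)).astype(np.uint8),64,50,110,120,190))
a=cv2.resize(I[125:225,325:415],None,fx=5,fy=5,interpolation=cv2.INTER_CUBIC)
c=cv2.resize(I[125:225,40:130],None,fx=3.5,fy=5,interpolation=cv2.INTER_CUBIC)
cv2.imwrite('pics/z2.png',np.hstack([a,c])[:, :800])
```

```text
(666, ((522.9066772460938, -417.3197021484375), (52.1097297668457, 103.39371490478516), 75.11351776123047))
retainer plate (1643, ((589.3795776367188, 273.9591979980469), (143.91697692871094, 169.00787353515625), 89.9914321899414))
```

View pics/z2.png

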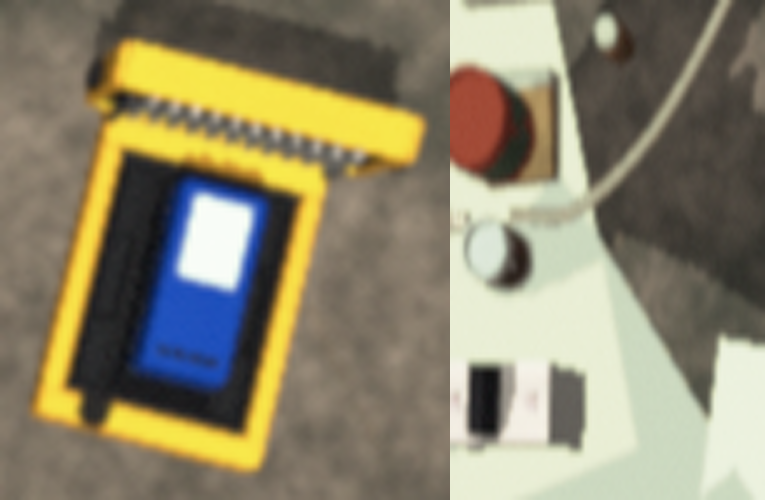

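The crop shows the blue pack's top with corners around (185,175), (268,195), (222,388) and (137,368). The bracket stands at about (510,405). I'm moving to the blue pack.

Call:
{"method": "carry_out", "body": {
  "motion": [
    [0,0,0,-5,-58,0,0.7],
    [0,0,0,-10,-116,0,0.7],
    [0,0,0,-15,-174,0,0.7],
    [0,0,0,-20,-232,0,0.7],
    [0,0,0,-25,-290,0,0.7]
  ]
}}

```text
clock: 7.48
position: [489.0, 38.2, 205.4]
ee_rot: [0.0, 1.0, -0.0, -0.0]
contact_force: [0.7, 0.8, 0.4]
gripper_width: 72.5
grasp_force: 0.0
```

Call:
{"method": "carry_out", "body": {
  "motion": [
    [0,0,0,-5,-58,0,0.7],
    [0,0,0,-10,-116,0,0.7],
    [0,0,0,-15,-174,0,0.7],
    [0,0,0,-20,-232,0,0.7],
    [0,0,0,-25,-290,0,0.7]
  ]
}}

```text
clock: 8.1
position: [513.7, -251.9, 205.2]
ee_rot: [0.001, 1.0, 0.0, -0.0]
contact_force: [0.0, -0.0, -0.2]
gripper_width: 72.8
grasp_force: 0.0
```

Call:
{"method": "carry_out", "body": {
  "motion": [
    [0,0,0.09,-3,-57,0,0.7],
    [0,0,0.18,-6,-114,0,0.7],
    [0,0,0.26,-10,-170,0,0.7],
    [0,0,0.26,-10,-170,0,0.7],
    [0,0,0.26,-10,-170,0,0.7]
  ]
}}

```text
clock: 8.72
position: [523.3, -419.7, 204.7]
ee_rot: [0.13, 0.991, 0.001, -0.001]
contact_force: [0.1, -0.1, 0.2]
gripper_width: 72.8
grasp_force: 0.0
```

Run:
```python
from bench import *
from h import *
s=read_state();show(s)
plan(s,524.5,-420,50,-.26)
```

```text
t 8.72 pos [ 523.3 -419.7  204.7] yaw -0.261 F [ 0.1 -0.1  0.2] w 72.8 g 0.0
turn [ 0.001 -0.002 -0.001] shift [-1.500e+00 -1.000e-01  1.547e+02]
```

Call:
{"method": "carry_out", "body": {
  "motion": [
    [0,0,0,-1,0,50,0.7],
    [0,0,0,-1,0,100,0.7],
    [0,0,0,-1,0,130,0.7],
    [0,0,0,-1,0,148,0.7],
    [0,0,0,-1,0,155,0.7]
  ]
}}

```text
clock: 9.35
position: [525.0, -419.4, 50.5]
ee_rot: [0.129, 0.992, 0.0, -0.0]
contact_force: [1.0, 0.2, -0.2]
gripper_width: 72.7
grasp_force: 0.0
```

Call:
{"method": "carry_out", "body": {
  "motion": [
    [0,0,0,0,0,0,-1],
    [0,0,0,0,0,0,-1],
    [0,0,0,0,0,0,-1],
    [0,0,0,0,0,0,-1]
  ]
}}

```text
clock: 9.85
position: [525.8, -420.8, 52.6]
ee_rot: [0.13, 0.992, -0.001, 0.001]
contact_force: [-0.7, 2.0, 7.0]
gripper_width: 42.6
grasp_force: 62.4
```

Call:
{"method": "carry_out", "body": {
  "motion": [
    [0,0,0,0,0,-10,-1],
    [0,0,0,0,0,-30,-1],
    [0,0,0,0,0,-60,-1],
    [0,0,0,0,0,-100,-1],
    [0,0,0,0,0,-130,-1]
  ]
}}

```text
clock: 10.48
position: [524.3, -420.2, 182.0]
ee_rot: [0.13, 0.991, 0.0, -0.0]
contact_force: [0.4, -0.4, -2.3]
gripper_width: 42.9
grasp_force: 61.6
```

Call:
{"method": "carry_out", "body": {
  "motion": [
    [0,0,0,19,54,0,-1],
    [0,0,0,38,108,0,-1],
    [0,0,0,57,162,0,-1],
    [0,0,0,76,216,0,-1],
    [0,0,0,95,270,0,-1]
  ]
}}

```text
clock: 11.1
position: [501.6, -133.2, 180.5]
ee_rot: [0.131, 0.991, 0.0, -0.001]
contact_force: [1.4, 0.9, -2.0]
gripper_width: 43.1
grasp_force: 61.8
```

Run:
```python
from bench import *
from h import *
s=read_state();show(s)
plan(s,465,232,175,0)
```

```text
t 11.1 pos [ 501.6 -133.2  180.5] yaw -0.262 F [ 1.4  0.9 -2. ] w 43.1 g 61.8
turn [ 0.    -0.001 -0.262] shift [129.9 343.3   5.7]
```

Call:
{"method": "carry_out", "body": {
  "motion": [
    [0,0,0,21,56,0,-1],
    [0,0,0,42,112,0,-1],
    [0,0,0,63,168,0,-1],
    [0,0,0,84,224,0,-1],
    [0,0,0,100,270,0,-1]
  ]
}}

```text
clock: 11.72
position: [474.7, 153.5, 180.7]
ee_rot: [0.13, 0.992, -0.0, -0.0]
contact_force: [0.9, -1.1, -2.5]
gripper_width: 43.2
grasp_force: 61.9
```

Call:
{"method": "carry_out", "body": {
  "motion": [
    [0,0,-0.1,12,30,0,-1],
    [0,0,-0.2,24,60,0,-1],
    [0,0,-0.26,30,73,0,-1],
    [0,0,-0.26,30,73,30,-1],
    [0,0,-0.26,30,73,70,-1]
  ]
}}

```text
clock: 12.35
position: [466.0, 230.1, 110.9]
ee_rot: [0.001, 1.0, 0.001, 0.001]
contact_force: [0.1, 0.7, -2.8]
gripper_width: 43.1
grasp_force: 62.0
```

Call:
{"method": "carry_out", "body": {
  "motion": [
    [0,0,0,0,0,30,-1],
    [0,0,0,0,0,50,-1],
    [0,0,0,0,0,62,-1],
    [0,0,0,0,0,62,-1]
  ]
}}

```text
clock: 12.85
position: [465.4, 229.3, 48.3]
ee_rot: [0.001, 1.0, -0.001, -0.001]
contact_force: [-0.1, 0.3, -2.3]
gripper_width: 43.2
grasp_force: 61.9
```

Call:
{"method": "carry_out", "body": {
  "motion": [
    [0,0,0,0,0,2,-1],
    [0,0,0,0,0,4,-1],
    [0,0,0,0,0,4,-1]
  ]
}}

```text
clock: 13.22
position: [465.8, 230.1, 45.2]
ee_rot: [0.001, 1.0, 0.0, 0.0]
contact_force: [0.5, -0.8, -2.5]
gripper_width: 43.3
grasp_force: 61.9
```

Call:
{"method": "carry_out", "body": {
  "motion": [
    [0,0,0,0,0,1,-1],
    [0,0,0,0,0,1.5,-1],
    [0,0,0,0,0,1.5,-1]
  ]
}}

```text
clock: 13.6
position: [465.8, 230.2, 44.5]
ee_rot: [0.0, 1.0, 0.0, 0.0]
contact_force: [-3.8, -0.5, 6.1]
gripper_width: 43.5
grasp_force: 63.0
```

Call:
{"method": "carry_out", "body": {
  "motion": [
    [0,0,0,0,0,0,0.35],
    [0,0,0,0,0,0,0.35],
    [0,0,0,0,0,-30,0.35],
    [0,0,0,0,0,-80,0.5],
    [0,0,0,0,0,-136,0.7]
  ]
}}

```text
clock: 14.22
position: [465.4, 229.7, 180.1]
ee_rot: [0.001, 1.0, -0.001, -0.001]
contact_force: [0.5, 1.2, 0.0]
gripper_width: 72.4
grasp_force: 0.0
```

Run:
```python
from bench import *
from h import *
s=read_state();show(s)
plan(s,621.5,-165.5,180,-.11)
g=get_image('top');I=g['color'];h=cv2.cvtColor(I,cv2.COLOR_BGR2HSV)
m=cv2.inRange(h,(105,90,30),(125,255,255));m[:,150:]=0;m[:130]=0;m[200:]=0
p=np.argwhere(m)[:,::-1];print(len(p),cv2.minAreaRect(ray(g,p,60)[:,:2].astype(np.float32)) if len(p) else 0)
```

```text
t 14.22 pos [465.4 229.7 180.1] yaw -0.001 F [0.5 1.2 0. ] w 72.4 g 0.0
turn [-0.001 -0.001  0.109] shift [-156.6 -395.     0.5]
117 ((501.5454406738281, 218.837158203125), (52.953365325927734, 28.332382202148438), 52.79115676879883)
```

Call:
{"method": "carry_out", "body": {
  "motion": [
    [0,0,0,-22,-55,0,0.7],
    [0,0,0,-44,-110,0,0.7],
    [0,0,0,-66,-165,0,0.7],
    [0,0,0,-88,-220,0,0.7],
    [0,0,0,-110,-275,0,0.7]
  ]
}}

```text
clock: 14.9
position: [576.0, -47.0, 179.1]
ee_rot: [0.0, 1.0, 0.0, 0.0]
contact_force: [1.2, -0.4, 0.5]
gripper_width: 72.4
grasp_force: 0.0
```

Call:
{"method": "carry_out", "body": {
  "motion": [
    [0,0,0.06,-23,-58,0,0.7],
    [0,0,0.11,-47,-119,0,0.7],
    [0,0,0.11,-47,-119,0,0.7],
    [0,0,0.11,-47,-119,0,0.7]
  ]
}}

```text
clock: 15.4
position: [621.9, -164.6, 178.5]
ee_rot: [0.056, 0.998, 0.0, -0.001]
contact_force: [-0.3, 0.1, -0.2]
gripper_width: 72.6
grasp_force: 0.0
```

Run:
```python
from bench import *
from h import *
s=read_state();show(s)
plan(s,621.5,-165.5,50,-.11)
g=get_image('top');I=g['color']
cv2.imwrite('pics/t3.png',cv2.resize(I[100:230,50:330],None,fx=2.8,fy=2.8))
```

```text
t 15.4 pos [ 621.9 -164.6  178.5] yaw -0.112 F [-0.3  0.1 -0.2] w 72.6 g 0.0
turn [ 0.    -0.001 -0.002] shift [ 1.000e-01 -1.000e+00  1.285e+02]
```

View pics/t3.png

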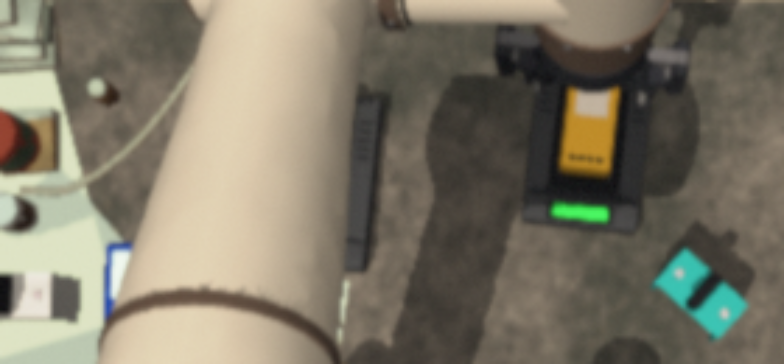

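The gripper straddles the yellow pack, seen at (590,130). The bracket at (40,295) and the blue pack at (118,280), partly behind the arm, are both standing. Descending.

Call:
{"method": "carry_out", "body": {
  "motion": [
    [0,0,0,0,-1,50,0.7],
    [0,0,0,0,-1,90,0.7],
    [0,0,0,0,-1,115,0.7],
    [0,0,0,0,-1,128,0.7],
    [0,0,0,0,-1,128,0.7]
  ]
}}

```text
clock: 16.08
position: [622.0, -164.2, 51.1]
ee_rot: [0.055, 0.998, -0.0, -0.0]
contact_force: [-0.7, 0.5, 0.5]
gripper_width: 72.4
grasp_force: 0.0
```

Call:
{"method": "carry_out", "body": {
  "motion": [
    [0,0,0,0,0,0,-1],
    [0,0,0,0,0,0,-1],
    [0,0,0,0,0,0,-1],
    [0,0,0,0,0,0,-1]
  ]
}}

```text
clock: 16.58
position: [623.3, -165.3, 53.2]
ee_rot: [0.055, 0.998, -0.0, 0.002]
contact_force: [-0.1, 1.7, 6.4]
gripper_width: 43.2
grasp_force: 63.2
```

Call:
{"method": "carry_out", "body": {
  "motion": [
    [0,0,0,0,0,-10,-1],
    [0,0,0,0,0,-30,-1],
    [0,0,0,0,0,-60,-1],
    [0,0,0,0,0,-100,-1],
    [0,0,0,0,0,-130,-1]
  ]
}}

```text
clock: 17.2
position: [621.6, -165.1, 182.4]
ee_rot: [0.056, 0.998, 0.0, -0.0]
contact_force: [1.1, 0.8, -3.7]
gripper_width: 43.3
grasp_force: 62.3
```

Run:
```python
from bench import *
from h import *
s=read_state();show(s)
plan(s,524.5,-420.2,180,-.26)
```

```text
t 17.2 pos [ 621.6 -165.1  182.4] yaw -0.112 F [ 1.1  0.8 -3.7] w 43.3 g 62.3
turn [ 0.    -0.001  0.148] shift [  68.1 -264.3    2.3]
```

Call:
{"method": "carry_out", "body": {
  "motion": [
    [0,0,0,14,-54,0,-1],
    [0,0,0.05,28,-108,0,-1],
    [0,0,0.1,42,-162,0,-1],
    [0,0,0.15,56,-216,0,-1],
    [0,0,0.15,68,-264,0,-1]
  ]
}}

```text
clock: 17.82
position: [523.5, -421.2, 180.4]
ee_rot: [0.131, 0.991, 0.001, -0.001]
contact_force: [1.2, -0.0, -3.1]
gripper_width: 43.4
grasp_force: 62.5
```

Call:
{"method": "carry_out", "body": {
  "motion": [
    [0,0,0,0,0,50,-1],
    [0,0,0,0,0,90,-1],
    [0,0,0,0,0,90,-1],
    [0,0,0,0,0,90,-1]
  ]
}}

```text
clock: 18.32
position: [526.2, -420.5, 92.8]
ee_rot: [0.13, 0.992, -0.001, 0.001]
contact_force: [0.4, -0.3, -3.0]
gripper_width: 43.2
grasp_force: 62.3
```

Run:
```python
from bench import *
from h import *
s=read_state();show(s)
plan(s,524.5,-420.3,50,-.26)
```

```text
t 18.32 pos [ 526.2 -420.5   92.8] yaw -0.26 F [ 0.4 -0.3 -3. ] w 43.2 g 62.3
turn [-0.001  0.002 -0.   ] shift [ 1.8 -0.1 42.8]
```

Call:
{"method": "carry_out", "body": {
  "motion": [
    [0,0,0,1,0,20,-1],
    [0,0,0,1,0,26,-1],
    [0,0,0,1,0,30,-1],
    [0,0,0,1,0,34,-1],
    [0,0,0,1,0,34,-1]
  ]
}}

```text
clock: 18.95
position: [524.4, -419.7, 57.5]
ee_rot: [0.13, 0.991, -0.0, 0.0]
contact_force: [-0.7, -0.6, -3.0]
gripper_width: 43.1
grasp_force: 62.4
```

Free entry, with no contact forces. Continuing down to the floor.

Call:
{"method": "carry_out", "body": {
  "motion": [
    [0,0,0,0,0,3,-1],
    [0,0,0,0,0,5,-1],
    [0,0,0,0,0,6,-1],
    [0,0,0,0,0,6,-1]
  ]
}}

```text
clock: 19.45
position: [524.3, -419.9, 53.3]
ee_rot: [0.13, 0.992, -0.0, 0.0]
contact_force: [-2.3, 2.6, 4.8]
gripper_width: 43.0
grasp_force: 63.6
```

Call:
{"method": "carry_out", "body": {
  "motion": [
    [0,0,0,0,0,1,-1],
    [0,0,0,0,0,1,0.35],
    [0,0,0,0,0,1,0.35],
    [0,0,0,0,0,-40,0.5],
    [0,0,0,0,0,-100,0.7]
  ]
}}

```text
clock: 20.08
position: [523.3, -419.2, 149.9]
ee_rot: [0.13, 0.991, 0.001, -0.003]
contact_force: [1.6, -1.7, 0.5]
gripper_width: 72.4
grasp_force: 0.0
```

Run:
```python
from bench import *
from h import *
s=read_state();show(s)
plan(s,465.8,230.2,180,0)
g=get_image('scene');I=g['color']
cv2.imwrite('pics/s4.png',cv2.resize(I[170:310,180:400],None,fx=3,fy=3))
```

```text
t 20.07 pos [ 523.3 -419.2  149.9] yaw -0.261 F [ 1.6 -1.7  0.5] w 72.4 g 0.0
turn [ 0.002 -0.005 -0.261] shift [223.5 612.6 -28.3]
```

View pics/s4.png

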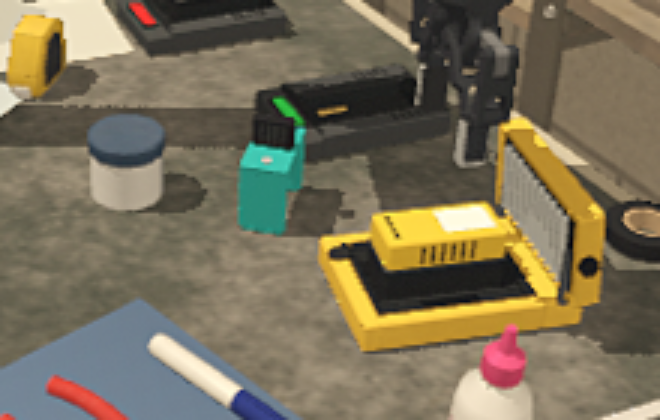

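The yellow pack sits level in the light at (445,240) and the green charger is empty. Next is the blue pack.

Call:
{"method": "carry_out", "body": {
  "motion": [
    [0,0,0,0,20,-28,0.6],
    [0,0,0,20,74,-28,0.6],
    [0,0,0,40,130,-28,0.6],
    [0,0,0,60,185,-28,0.6],
    [0,0,0,80,240,-28,0.6]
  ]
}}

```text
clock: 20.75
position: [509.0, -165.6, 179.4]
ee_rot: [0.13, 0.991, -0.0, 0.001]
contact_force: [0.8, 0.6, 0.3]
gripper_width: 68.3
grasp_force: 0.0
```

Call:
{"method": "carry_out", "body": {
  "motion": [
    [0,0,0,20,54,0,0.6],
    [0,0,0,40,108,0,0.6],
    [0,0,0,60,162,0,0.6],
    [0,0,0,80,216,0,0.6],
    [0,0,0,97,260,0,0.6]
  ]
}}

```text
clock: 21.38
position: [482.4, 111.2, 179.6]
ee_rot: [0.13, 0.992, 0.0, 0.001]
contact_force: [1.2, 0.5, -0.3]
gripper_width: 68.0
grasp_force: 0.0
```

Call:
{"method": "carry_out", "body": {
  "motion": [
    [0,0,-0.1,16,40,0,0.6],
    [0,0,-0.2,32,80,0,0.5],
    [0,0,-0.26,47,112,0,0.5],
    [0,0,-0.26,47,112,0,0.5],
    [0,0,-0.26,47,112,0,0.5]
  ]
}}

```text
clock: 22.0
position: [465.8, 229.0, 179.1]
ee_rot: [0.001, 1.0, -0.0, -0.0]
contact_force: [0.4, 0.9, 0.5]
gripper_width: 64.0
grasp_force: 0.0
```

Run:
```python
from bench import *
from h import *
s=read_state();show(s)
plan(s,465.8,230.2,44.5,0)
```

```text
t 22.0 pos [465.8 229.  179.1] yaw -0.002 F [0.4 0.9 0.5] w 64.0 g 0.0
turn [-0.    -0.    -0.002] shift [  0.    1.2 134.6]
```

Call:
{"method": "carry_out", "body": {
  "motion": [
    [0,0,0,0,1,50,0.5],
    [0,0,0,0,1,100,0.5],
    [0,0,0,0,1,125,0.5],
    [0,0,0,0,1,134,0.5],
    [0,0,0,0,1,134,0.5]
  ]
}}

```text
clock: 22.62
position: [466.3, 229.9, 45.5]
ee_rot: [0.001, 1.0, -0.0, 0.0]
contact_force: [-0.3, 0.6, 1.1]
gripper_width: 64.2
grasp_force: 0.0
```

Call:
{"method": "carry_out", "body": {
  "motion": [
    [0,0,0,0,0,0,-1],
    [0,0,0,0,0,0,-1],
    [0,0,0,0,0,0,-1],
    [0,0,0,0,0,0,-1]
  ]
}}

```text
clock: 23.12
position: [466.9, 231.0, 46.9]
ee_rot: [0.0, 1.0, 0.001, 0.001]
contact_force: [0.2, -0.5, 6.0]
gripper_width: 43.1
grasp_force: 63.4
```

Call:
{"method": "carry_out", "body": {
  "motion": [
    [0,0,0,0,0,-10,-1],
    [0,0,0,0,0,-30,-1],
    [0,0,0,0,0,-60,-1],
    [0,0,0,0,0,-100,-1],
    [0,0,0,0,0,-135,-1]
  ]
}}

```text
clock: 23.75
position: [465.3, 230.1, 181.7]
ee_rot: [0.001, 1.0, 0.0, -0.0]
contact_force: [-0.1, 1.0, -1.5]
gripper_width: 42.8
grasp_force: 62.4
```

Run:
```python
from bench import *
from h import *
s=read_state();show(s)
plan(s,622,-165.3,180,-.112)
```

```text
t 23.75 pos [465.3 230.1 181.7] yaw -0.001 F [-0.1  1.  -1.5] w 42.8 g 62.4
turn [ 0.    -0.001  0.111] shift [-157.2 -395.2    1.5]
```

Call:
{"method": "carry_out", "body": {
  "motion": [
    [0,0,0,-22,-55,0,-1],
    [0,0,0,-44,-110,0,-1],
    [0,0,0,-66,-165,0,-1],
    [0,0,0,-88,-220,0,-1],
    [0,0,0,-110,-276,0,-1]
  ]
}}

```text
clock: 24.38
position: [575.5, -47.4, 180.3]
ee_rot: [0.001, 1.0, 0.0, -0.0]
contact_force: [0.7, 0.1, -2.1]
gripper_width: 42.8
grasp_force: 62.5
```

Call:
{"method": "carry_out", "body": {
  "motion": [
    [0,0,0.06,-23,-58,0,-1],
    [0,0,0.11,-47,-119,0,-1],
    [0,0,0.11,-47,-119,40,-1],
    [0,0,0.11,-47,-119,85,-1],
    [0,0,0.11,-47,-119,85,-1]
  ]
}}

```text
clock: 25.0
position: [618.7, -164.7, 91.0]
ee_rot: [0.056, 0.998, 0.0, -0.006]
contact_force: [-0.4, 0.0, -1.7]
gripper_width: 43.2
grasp_force: 62.3
```

Run:
```python
from bench import *
from h import *
s=read_state();show(s)
plan(s,622,-165.3,52,-.112)
```

```text
t 25.0 pos [ 618.7 -164.7   91. ] yaw -0.113 F [-0.4  0.  -1.7] w 43.2 g 62.3
turn [ 0.    -0.011 -0.001] shift [-3.7 -0.2 38.9]
```

Call:
{"method": "carry_out", "body": {
  "motion": [
    [0,0,0,0,0,0,-1],
    [0,0,0,0,0,0,-1]
  ]
}}

```text
clock: 25.25
position: [624.0, -164.6, 98.0]
ee_rot: [0.055, 0.998, -0.0, 0.002]
contact_force: [-0.4, -0.2, -2.4]
gripper_width: 43.2
grasp_force: 62.4
```

Call:
{"method": "carry_out", "body": {
  "motion": [
    [0,0,0,0,0,10,-1],
    [0,0,0,0,0,18,-1],
    [0,0,0,0,0,24,-1],
    [0,0,0,0,0,24,-1],
    [0,0,0,0,0,24,-1]
  ]
}}

```text
clock: 25.88
position: [622.6, -164.9, 71.3]
ee_rot: [0.056, 0.998, -0.0, 0.0]
contact_force: [-0.5, 0.4, -2.6]
gripper_width: 42.9
grasp_force: 62.4
```

Call:
{"method": "carry_out", "body": {
  "motion": [
    [0,0,0,0,0,5,-1],
    [0,0,0,0,0,9,-1],
    [0,0,0,0,0,13,-1],
    [0,0,0,0,0,16,-1],
    [0,0,0,0,0,16,-1]
  ]
}}

```text
clock: 26.5
position: [622.5, -164.8, 55.3]
ee_rot: [0.056, 0.998, -0.0, 0.0]
contact_force: [-0.0, -0.8, -2.2]
gripper_width: 43.1
grasp_force: 62.4
```

Call:
{"method": "carry_out", "body": {
  "motion": [
    [0,0,0,0,0,2,-1],
    [0,0,0,0,0,3.5,-1],
    [0,0,0,0,0,3.5,-1]
  ]
}}

```text
clock: 26.88
position: [622.7, -164.9, 55.0]
ee_rot: [0.055, 0.998, -0.0, 0.001]
contact_force: [-6.0, 2.3, 12.2]
gripper_width: 43.0
grasp_force: 64.1
```

Call:
{"method": "carry_out", "body": {
  "motion": [
    [0,0,0,0,0,0,0.4],
    [0,0,0,0,0,0,0.4],
    [0,0,0,0,0,-40,0.5],
    [0,0,0,0,0,-90,0.5],
    [0,0,0,0,0,-150,0]
  ]
}}

```text
clock: 27.5
position: [621.9, -164.8, 201.9]
ee_rot: [0.056, 0.998, -0.0, -0.001]
contact_force: [1.1, -0.3, -0.6]
gripper_width: 47.4
grasp_force: 0.0
```

Run:
```python
from bench import *
from h import *
s=read_state();show(s)
plan(s,465,330.4,206,0)
```

```text
t 27.5 pos [ 621.9 -164.8  201.9] yaw -0.111 F [ 1.1 -0.3 -0.6] w 47.4 g 0.0
turn [-0.    -0.003 -0.111] shift [210.9 474.8  -3.6]
```

Call:
{"method": "carry_out", "body": {
  "motion": [
    [0,0,0,24,54,0,-0.2],
    [0,0,0,48,108,0,-0.2],
    [0,0,0,72,162,0,-0.2],
    [0,0,0,96,216,0,-0.2],
    [0,0,0,120,270,0,-0.2]
  ]
}}

```text
clock: 28.12
position: [532.5, 118.5, 201.7]
ee_rot: [0.056, 0.998, 0.0, 0.0]
contact_force: [0.7, 0.8, 0.3]
gripper_width: 34.0
grasp_force: 0.0
```

Call:
{"method": "carry_out", "body": {
  "motion": [
    [0,0,-0.04,24,54,0,-0.2],
    [0,0,-0.08,48,108,0,-0.2],
    [0,0,-0.11,72,162,0,-0.2],
    [0,0,-0.11,91,205,0,-0.2],
    [0,0,-0.11,91,205,0,-0.2]
  ]
}}

```text
clock: 28.75
position: [464.6, 333.6, 201.3]
ee_rot: [-0.002, 1.0, 0.0, 0.0]
contact_force: [0.4, -0.5, -0.5]
gripper_width: 34.0
grasp_force: 0.0
```

Call:
{"method": "carry_out", "body": {
  "motion": [
    [0,0,0,0,0,0,-0.2],
    [0,0,0,0,0,0,-0.2]
  ]
}}

```text
clock: 29.0
position: [465.8, 329.6, 201.7]
ee_rot: [0.001, 1.0, -0.0, -0.0]
contact_force: [0.0, 0.0, -0.4]
gripper_width: 34.3
grasp_force: 0.0
```

Run:
```python
from bench import *
from h import *
s=read_state();show(s)
plan(s,465,330.4,86.7,0)
g=get_image('scene');I=g['color']
b=cv2.resize(I[170:300,210:400],None,fx=4,fy=4,interpolation=cv2.INTER_CUBIC)
cv2.imwrite('pics/s5.png',b)
```

```text
t 29.0 pos [465.8 329.6 201.7] yaw -0.003 F [ 0.   0.  -0.4] w 34.3 g 0.0
turn [-0.    -0.    -0.003] shift [  0.8   0.8 115. ]
```

View pics/s5.png

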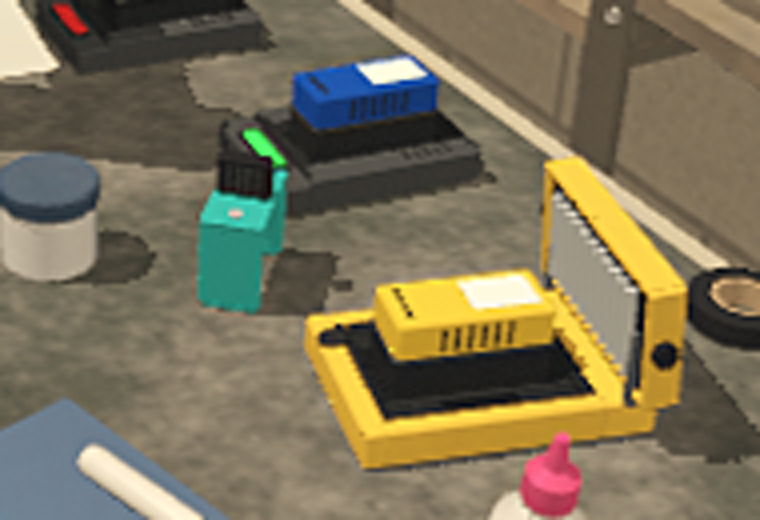

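Blue sits level on the green charger at (365,95) and yellow sits in the light at (465,315). Picking up the bracket.

Call:
{"method": "carry_out", "body": {
  "motion": [
    [0,0,0,0,1,40,-0.2],
    [0,0,0,0,1,80,-0.2],
    [0,0,0,0,1,105,-0.2],
    [0,0,0,0,1,114,-0.2],
    [0,0,0,0,1,114,-0.2]
  ]
}}

```text
clock: 29.68
position: [465.9, 331.2, 87.9]
ee_rot: [0.001, 1.0, -0.0, 0.0]
contact_force: [0.3, 0.3, 0.5]
gripper_width: 34.1
grasp_force: 0.0
```

Call:
{"method": "carry_out", "body": {
  "motion": [
    [0,0,0,0,0,0,-1],
    [0,0,0,0,0,0,-1],
    [0,0,0,0,0,0,-1],
    [0,0,0,0,0,0,-1]
  ]
}}

```text
clock: 30.18
position: [466.0, 332.0, 89.0]
ee_rot: [0.0, 1.0, 0.001, 0.001]
contact_force: [1.2, -1.3, 5.1]
gripper_width: 10.5
grasp_force: 62.7
```

Call:
{"method": "carry_out", "body": {
  "motion": [
    [0,0,0,0,0,-10,-1],
    [0,0,0,0,0,-35,-1],
    [0,0,0,0,0,-70,-1],
    [0,0,0,0,0,-110,-1],
    [0,0,0,0,0,-120,-1]
  ]
}}

```text
clock: 30.8
position: [466.1, 332.6, 210.6]
ee_rot: [0.0, 1.0, 0.002, 0.002]
contact_force: [0.2, -1.2, -1.1]
gripper_width: 10.6
grasp_force: 61.9
```

Run:
```python
from bench import *
from h import *
s=read_state();show(s)
plan(s,522.8,-420.5,206,-.26)
```

```text
t 30.8 pos [466.1 332.6 210.6] yaw -0.001 F [ 0.2 -1.2 -1.1] w 10.6 g 61.9
turn [0.004 0.003 0.259] shift [ -57.3 -753.1    1.8]
```

Call:
{"method": "carry_out", "body": {
  "motion": [
    [0,0,0,-5,-58,0,-1],
    [0,0,0,-10,-116,0,-1],
    [0,0,0,-15,-174,0,-1],
    [0,0,0,-20,-232,0,-1],
    [0,0,0,-25,-290,0,-1]
  ]
}}

```text
clock: 31.42
position: [489.1, 39.8, 206.7]
ee_rot: [0.0, 1.0, -0.0, -0.001]
contact_force: [1.1, -0.5, -0.2]
gripper_width: 10.4
grasp_force: 61.8
```

Call:
{"method": "carry_out", "body": {
  "motion": [
    [0,0,0,-5,-58,0,-1],
    [0,0,0,-10,-116,0,-1],
    [0,0,0,-15,-174,0,-1],
    [0,0,0,-20,-232,0,-1],
    [0,0,0,-25,-290,0,-1]
  ]
}}

```text
clock: 32.05
position: [514.0, -249.9, 206.4]
ee_rot: [0.001, 1.0, 0.001, -0.001]
contact_force: [1.4, -0.5, -0.9]
gripper_width: 10.3
grasp_force: 61.8
```

Call:
{"method": "carry_out", "body": {
  "motion": [
    [0,0,0.08,-3,-50,0,-1],
    [0,0,0.16,-5,-100,0,-1],
    [0,0,0.26,-8,-150,0,-1],
    [0,0,0.26,-8,-172,0,-1],
    [0,0,0.26,-8,-172,0,-1]
  ]
}}

```text
clock: 32.67
position: [521.5, -421.4, 205.3]
ee_rot: [0.132, 0.991, 0.001, -0.002]
contact_force: [-0.2, 0.2, -1.3]
gripper_width: 10.6
grasp_force: 61.8
```

Call:
{"method": "carry_out", "body": {
  "motion": [
    [0,0,0,0,0,0,-1],
    [0,0,0,0,0,0,-1],
    [0,0,0,0,0,0,-1]
  ]
}}

```text
clock: 33.05
position: [522.8, -419.5, 208.1]
ee_rot: [0.13, 0.992, 0.0, 0.0]
contact_force: [-0.4, -1.1, -1.7]
gripper_width: 10.3
grasp_force: 61.8
```

Run:
```python
from bench import *
from h import *
s=read_state();show(s)
plan(s,523.5,-420.5,100,-.26)
g=get_image('scene');I=g['color']
cv2.imwrite('pics/s6.png',cv2.resize(I[140:300,240:400],None,fx=3.6,fy=3.6,interpolation=cv2.INTER_CUBIC))
```

```text
t 33.05 pos [ 522.8 -419.5  208.1] yaw -0.26 F [-0.4 -1.1 -1.7] w 10.3 g 61.8
turn [ 0.  0. -0.] shift [ -0.9  -0.8 108.1]
```

View pics/s6.png

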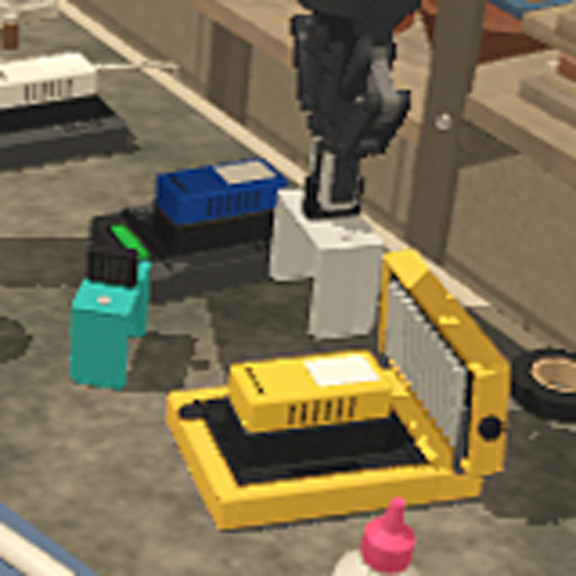

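The bracket hangs upright over the yellow pack, with its near leg at (345,290). Lowering it in steps.

Call:
{"method": "carry_out", "body": {
  "motion": [
    [0,0,0,-1,-1,30,-1],
    [0,0,0,-1,-1,60,-1],
    [0,0,0,-1,-1,85,-1],
    [0,0,0,-1,-1,88,-1],
    [0,0,0,-1,-1,88,-1]
  ]
}}

```text
clock: 33.72
position: [523.9, -421.8, 120.8]
ee_rot: [0.13, 0.992, -0.0, 0.001]
contact_force: [0.8, 0.3, -1.4]
gripper_width: 10.6
grasp_force: 61.8
```

Call:
{"method": "carry_out", "body": {
  "motion": [
    [0,0,0,0,0,0,-1],
    [0,0,0,0,0,0,-1]
  ]
}}

```text
clock: 33.98
position: [523.7, -421.9, 121.0]
ee_rot: [0.13, 0.991, -0.0, 0.001]
contact_force: [1.0, 0.1, -1.3]
gripper_width: 10.8
grasp_force: 61.8
```

Call:
{"method": "carry_out", "body": {
  "motion": [
    [0,0,0,0,1,2,-1],
    [0,0,0,0,1,6,-1],
    [0,0,0,0,1,10,-1],
    [0,0,0,0,1,13,-1],
    [0,0,0,0,1,13,-1]
  ]
}}

```text
clock: 34.6
position: [523.3, -420.6, 106.3]
ee_rot: [0.13, 0.991, 0.0, -0.0]
contact_force: [-0.4, -1.1, -1.4]
gripper_width: 10.4
grasp_force: 61.8
```

Legs are inside the slots with no contact. Lowering to the floor.

Call:
{"method": "carry_out", "body": {
  "motion": [
    [0,0,0,0,0,3,-1],
    [0,0,0,0,0,5,-1],
    [0,0,0,0,0,6,-1],
    [0,0,0,0,0,6,-1]
  ]
}}

```text
clock: 35.1
position: [523.5, -420.8, 101.1]
ee_rot: [0.13, 0.991, -0.0, 0.0]
contact_force: [0.3, 0.7, 0.9]
gripper_width: 10.2
grasp_force: 62.0
```

Call:
{"method": "carry_out", "body": {
  "motion": [
    [0,0,0,0,0,1,-1],
    [0,0,0,0,0,1,-1]
  ]
}}

```text
clock: 35.35
position: [523.6, -421.0, 101.0]
ee_rot: [0.13, 0.992, -0.0, 0.0]
contact_force: [-1.2, 0.8, 5.4]
gripper_width: 10.6
grasp_force: 62.6
```

Contact at the expected floor height. Releasing, lifting off and checking.

Call:
{"method": "carry_out", "body": {
  "motion": [
    [0,0,0,0,0,0,-0.3],
    [0,0,0,0,0,0,-0.3],
    [0,0,0,0,0,-25,-0.3],
    [0,0,0,0,0,-70,-0.3],
    [0,0,0,0,0,-130,0]
  ]
}}

```text
clock: 35.98
position: [522.9, -420.1, 228.9]
ee_rot: [0.13, 0.991, 0.001, -0.002]
contact_force: [1.3, -0.5, -0.6]
gripper_width: 42.7
grasp_force: 0.0
```

Call:
{"method": "carry_out", "body": {
  "motion": [
    [0,0,0,50,30,0,0],
    [0,0,0,100,60,0,0],
    [0,0,0,150,90,0,0],
    [0,0,0,200,120,0,0],
    [0,0,0,200,120,0,0]
  ]
}}

```text
clock: 36.6
position: [358.0, -250.9, 229.7]
ee_rot: [0.129, 0.992, 0.001, -0.0]
contact_force: [0.4, 0.4, -0.2]
gripper_width: 42.9
grasp_force: 0.0
```

Run:
```python
from bench import *
from h import *
show(read_state())
g=get_image('scene');I=g['color'];t=get_image('top')['color']
a=cv2.resize(I[170:300,230:400],(530,405),interpolation=cv2.INTER_CUBIC)
b=cv2.resize(t[100:235,130:420],(800-530,126));b=np.vstack([b,np.zeros((405-126,270,3),np.uint8)])
b[130:400]=cv2.resize(t[125:225,325:415],(270,270),interpolation=cv2.INTER_CUBIC)
cv2.imwrite('pics/s7.png',np.hstack([a,b]))
```

```text
t 36.6 pos [ 358.  -250.9  229.7] yaw -0.259 F [ 0.4  0.4 -0.2] w 42.9 g 0.0
```

View pics/s7.png

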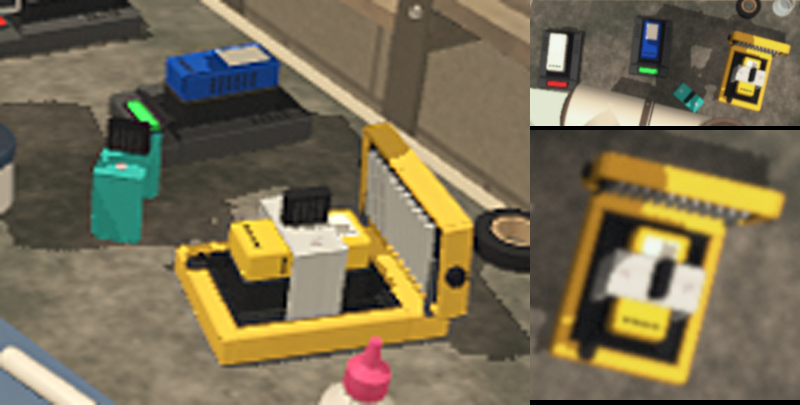

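The bracket is down over the yellow pack at (315,255), and the blue pack is level on the green charger at (225,75). Handing in.

```bash
python3 -c "
from bench import *
print(job_done())"
```

```text
the job is handed in; nothing more can be done
None
```

I handed the job in at 36.6 s: the charged yellow pack is in the light with the bracket back down over it, and the flat blue pack is on the green charger. The final pictures show everything seated and level, but the hand-in returned no verdict.

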